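# Return the finished tube to the rack and hold the next one down in the touch-start mixer

## Task

The slim tube on the tray is finished: put it back all the way into the empty slim well of the rack and let go of it. Then take the wide tube out of the rack, stand its pointed end in the mixer's rubber cup and with the tube alone, kept upright, press the sprung cup straight down until it sits firmly on its stop, without leaning on it hard. Finish while still gripping the tube and holding the cup down there; leave the other tube, the jar and the bottle where they are.

Things in the scene. Friction and masses are not known exactly. Their poses are not given: they have to be found in the camera images.
- tube_slim: the finished tube: white plastic tube with a flat foot, 16 mm diameter (its bottom 2 mm tapers to 12 mm), 100 mm tall over its grey ribbed screw cap (18.4 mm diameter, the top 15 mm), about 18 g. It stands upright on the tray. Origin: centre of its underside; z up along the tube
- tube_wide: the next tube: white plastic tube, 29 mm diameter, the bottom 15 mm a cone that ends in a 12 mm flat tip, 116 mm tall over its grey ribbed screw cap (34.4 mm diameter, the top 13 mm), about 55 g. It stands in the wide well at one end of the rack, lower 44 mm inside the well. Origin: centre of the tip's underside; z up along the tube
- tube_other: a second slim tube of the same kind as the finished one, standing in the slim well at the other end of the rack; it stays there. Origin: centre of its underside
- rack: fixed grey block rack, 200 mm (its x) by 60 mm (its y) by 50 mm tall, with four round wells in one row along its x, 44 mm deep (well floors 6 mm above the bench), at x = -78 mm (wide, holds the wide tube), -30 mm (wide, empty), +18 mm (slim, empty: the finished tube's own) and +62 mm (slim, holds the other tube). Wide wells are 32 mm, slim ones 19 mm in diameter. Origin: centre of the underside
- slim_well (a point): centre of the floor of the empty slim well, 44 mm below the rack's top face; the finished tube's underside rests here when it is home
- mixer: fixed bench mixer, white housing on a grey base, 165 mm (its x) by 130 mm (its y), housing top 88 mm above the bench, sloped panel with knob and switch on its -x side, rubber cup on top with its axis at x = +20 mm, y = 0. Origin: centre of the underside
- mixer_cup (a joint): how far the cup is pressed down, m: 0 at rest, 0.006 at its hard stop. A spring carries it: it begins to yield at about 2 N and needs about 8 N to reach the stop; it springs back when let go
- cup_floor (a point): centre of the cup's inner floor, 106 mm above the bench at rest, moves with the cup. The floor is about 22 mm across; the cup widens to a mouth of about 43 mm at its rim (54 mm outside), 24 mm above this floor. The wide tube's tip goes on this floor
- jar: small glass jar with a white lid, 54 mm diameter, 58 mm tall, on the tray; leave alone. Origin: centre of its underside
- bottle: brown reagent bottle with a cap, 60 mm diameter, 125 mm tall, on the bench beyond the tray; leave alone. Origin: centre of its underside
- tray: fixed wood-effect tray, 300 mm (its x) by 180 mm (its y), floor 5 mm above the bench, rim about 13 mm above the bench. Origin: centre of the underside
Things that resemble listed ones, but are neither listed nor needed, are in the scene too. Leave any brown or green look-alike of the tube_slim alone. Leave any brown look-alike of the tube_wide alone.

How it is judged (in metres and radians):
On the way, in this order (a step that is already met when the one before it is completed fails the run):
1. the slim tube stands fully home in the empty slim well, released (distance between tube_slim and slim_well below 0.006 m and angle between tube_slim's own z axis and vertical below 0.12 rad and contact force between the fingers and tube_slim below 0.1 N and linear speed of tube_slim below 0.03 m/s), for 0.2 s.
2. the wide tube is lifted clear of the rack (z of tube_wide in the frame of rack above 0.055 m and contact force between the fingers and tube_wide above 0.5 N), for 0.1 s.
3. the wide tube presses the cup onto its stop (value of joint mixer_cup above 0.0052 m and distance between tube_wide and cup_floor below 0.01 m and angle between tube_wide's own z axis and vertical below 0.17 rad and contact force between tube_wide and mixer above 5 N and contact force between the fingers and tube_wide above 2 N and contact force between each of the arm, the fingers and mixer below 0.5 N), for 0.3 s.
At the end, for the whole second after the job is handed in: Slim tube upright and released in its well, underside within 6 mm of the floor centre. Wide tube gripped, within 10 degrees of upright, tip within 10 mm of the cup floor centre, holding the cup 5.2 mm or more down (stop: 6 mm) with 5 to 35 N; robot not touching the mixer (all of step 1 and all of step 3 and contact force between tube_wide and mixer below 35 N); the arm keeps its last pose, push and grip.
It fails at once if the mixer is leaned on hard (over 60 N) (contact force between tube_wide and mixer above 60 N).
It fails at once if the other slim tube is pulled out or tipped (distance of tube_other from where it was at the start of the episode above 0.015 m or angle between tube_other's own z axis and vertical above 0.3 rad).
It fails at once if the jar is disturbed (distance of jar from where it was at the start of the episode above 0.02 m or angle between jar's own z axis and vertical above 0.3 rad).
It fails at once if the bottle is disturbed (distance of bottle from where it was at the start of the episode above 0.02 m or angle between bottle's own z axis and vertical above 0.3 rad).
It also fails if it takes over 67 s, if anything falls off the work surface, if the arm or the gripper's body presses on something with over 40 N, if the wrist force passes 120 N, or if a joint passes its speed limit or range.

## Robot

A 7-joint arm with a two-finger parallel gripper is mounted at the origin on the work surface. World frame = base frame: x ahead of the robot, y to its left, z up, the work surface at z = 0. Lengths are in mm, angles in rad, forces in N, time in s.
With the tool pointing down it reaches from about 400 to 875 mm from the base axis. Payload 4.4 kg.
Tool frame: the origin (TCP) lies at the very end of the fingers, on their centre line; the grasp point (between the pads) lies 19 mm behind it; y points along the fingers, z is the direction in which the jaws open and shut, and the axes are right-handed (so a half turn about y gives the same grasp; the last joint's range is limited). The gripper opens to 85 mm and grips with 20 to 120 N. Pads are 22 mm wide; open, the fingers measure 114 mm over their backs; the gripper's body (76 mm by 85 mm) begins 54 mm behind the grasp point. The pads swing forward as they close: fully open they stand 13 mm farther back than shut.
Start: joints at [1.146, 0.628, 0.038, 1.517, -0.027, 0.996, -0.02], TCP at [228.276, -608.611, 231.313] pointing down, gripper open.
Joint ranges: [-3.06, 3.06], [-0.37, 2.12], [-1.25, 1.32], [0.18, 2.47], [-1.1, 4.24], [0.23, 1.98], [-2.94, 2.94]. Speed limits (rad/s): [2.57, 2.57, 3.14, 3.14, 3.14, 3.14, 3.14].

## Interface

Orientations are given as [roll, pitch, yaw] about the fixed x, y, z axes, in that order (R = Rz(yaw) Ry(pitch) Rx(roll)).
In Python, from cell import read_state, get_image, finish_job gives the robot as it stands. The module is installed in compiled form; this text tells all that it offers.
- The arm moves only by the tool servo_tool, never from a script. Its argument "increments" is a list of rows, each an object of numbers: "dx", "dy", "dz": the shift along the world's x, y, z in cm; "ax", "ay", "az": the turn, a rotation vector about the world's x, y, z in rad; "claw": the closure, from -1 (fully open) to 1 (shut). A call has 1 to 8 rows; each row is the pose to reach, as a shift and turn from the pose commanded when the call began; what a row does not reach only later rows make up. A row lasts 1/12 s, in which the tool goes at most 41.7 mm and 7.16 degrees, less where a joint would pass 70% of its speed; a pose out of reach is approached as far as the arm can. A call with a gripper value outside its range is refused whole. The fingers move at their own pace and stop on an object; the grip force is fixed at half the most. Time passes only in rows, so rows that repeat a pose let the fingers close. It gives the time, the measured TCP pose, the force and the opening at its end, in the units of the state.
- read_state(): the state, without advancing time (a new reading comes with each control period).
- get_image(name): name is "scene" or "top" or "wrist"; returns a dict with "color" (480x640x3 uint8, red, green, blue), "fov_y" (degrees; the focal length in pixels is half the picture's height over the tangent of half this angle, whatever the lens; pixels are square), "cx", "cy" (the principal point, pixels), "k1" (the pictures are not rectified: a ray, as slopes to the right and down, at radius r is drawn at 1 + k1 r^2 times it, then the intrinsics apply), "R" (3x3) and "t" (3): a world point X has camera coordinates R X + t. Camera axes: x right, y down, z forward; pixel columns grow to the right and rows downward; lengths in mm; the calibration is good to about 2 mm. A picture is of the moment at which its call begins. There is no depth.
- finish_job(): hands the job in, once; it reports no verdict.
The state is a dict: "clock": time; "qpos": joint angles; "qd": joint speeds; "tau": joint torques, N m; "eef_pos": TCP position; "tool_rot": TCP orientation; "force": force on the tool from outside, world axes, zero at the start; "torque": the same for the moment, N m; "width": finger opening in mm.
Only numpy, scipy, OpenCV 4.12 (cv2) and the standard library are available. Lean on these libraries where they do the work, as an engineer would, in place of code of your own. Each camera call takes 0.05 s, during which the arm holds its last target.

## Working session

There is one attempt and no reset: what is moved stays moved. The work goes in short steps, Python scripts to look and compute and a tool call to move; the robot and the scene stay as the last step left them, time stands still between calls to the robot, and variables do not carry over. Pictures are saved under pics/ and viewed, and the job is handed in when it is done.

Besides the shell and the picture viewer there is one more tool, called after "Request:" in YAML: its name, and indented under it one key for each argument. servo_tool: Moves the arm, as the interface text tells. Its arguments: {"type":"object","properties":{"increments":{"type":"array","items":{"type":"object","properties":{"dx":{"type":"number"},"dy":{"type":"number"},"dz":{"type":"number"},"ax":{"type":"number"},"ay":{"type":"number"},"az":{"type":"number"},"claw":{"type":"number"}}}}},"required":["increments"]}

```bash
mkdir -p pics; cat > h.py <<'E'
import numpy as np,cv2,json,pickle
from cell import read_state,get_image,finish_job
def grab(n,tag):
    im=get_image(n); pickle.dump(im,open(f'pics/{tag}.pkl','wb')); cv2.imwrite(f'pics/{tag}.png',im['color'][:,:,::-1]); return im
def load(tag): return pickle.load(open(f'pics/{tag}.pkl','rb'))
def K(im):
    f=240/np.tan(np.radians(im['fov_y'])/2); return np.array([[f,0,im['cx']],[0,f,im['cy']],[0,0,1]]),np.array([im['k1'],0,0,0,0.])
def ray(im,u,v):
    k,d=K(im); p=cv2.undistortPoints(np.array([[[u,v]]],float),k,d)[0,0]
    R=np.array(im['R']);t=np.array(im['t']); return -R.T@t, R.T@np.array([p[0],p[1],1])
def atz(im,u,v,z):
    o,d=ray(im,u,v); return o+d*(z-o[2])/d[2]
def proj(im,X):
    k,d=K(im); R=np.array(im['R']);t=np.array(im['t'])
    return cv2.projectPoints(np.atleast_2d(np.array(X,float)),cv2.Rodrigues(R)[0],t,k,d)[0][:,0]
def crop(tag,x0,y0,x1,y1,s):
    c=load(tag)['color'][y0:y1,x0:x1,::-1]; fn=f'pics/{tag}_c{x0}_{y0}.png'
    cv2.imwrite(fn,cv2.resize(c,None,fx=s,fy=s,interpolation=cv2.INTER_CUBIC)); return fn
E
python3 - <<'E'
from h import *
for n in ('scene','top','wrist'):
    im=grab(n,n+'0'); R=np.array(im['R']);t=np.array(im['t']); print(n,im['fov_y'],im['cx'],im['cy'],im['k1'],(-R.T@t).round(),R.round(2).tolist())
print(read_state())
E
```

```text
scene 56.23237606401978 305.96564858149037 243.85427962449344 -0.055893005747822556 [1133.  106.  535.] [[-0.1, 0.99, 0.02], [0.62, 0.08, -0.78], [-0.77, -0.07, -0.63]]
top 55.859041240422385 324.1731157554718 238.9599591439523 0.005767747965865564 [450.  46. 803.] [[-0.0, -1.0, -0.04], [-0.99, 0.01, -0.13], [0.13, 0.04, -0.99]]
wrist 71.97410557609808 316.3327101984487 239.9436376212074 -0.04597895761860449 [ 300. -582.  373.] [[0.35, -0.94, -0.0], [-0.89, -0.34, 0.3], [-0.28, -0.1, -0.95]]
{'clock': 0.15, 'qpos': array([ 1.14618271,  0.6291207 ,  0.03848246,  1.51811261, -0.0270137 ,
        0.99627308, -0.02000123]), 'qd': array([ 0.0013827 , -0.00224497,  0.00154044, -0.00196498, -0.00114795,
        0.00073599,  0.00151469]), 'tau': array([ 1.15946365e-03, -5.63796830e+01,  1.22764237e+00, -1.93648303e+01,
        1.11642663e-02,  7.49872997e-03,  9.66818561e-06]), 'eef_pos': array([ 228.11496084, -608.17665847,  230.61756853]), 'tool_rot': array([-1.57219127e+00, -1.32572783e-05, -2.78281469e+00]), 'force': array([-0.45479717,  0.0056253 ,  0.01544269]), 'torque': array([-0.00154017, -0.04011461,  0.02036585]), 'width': 85.21602289796226}
```

View pics/scene0.png

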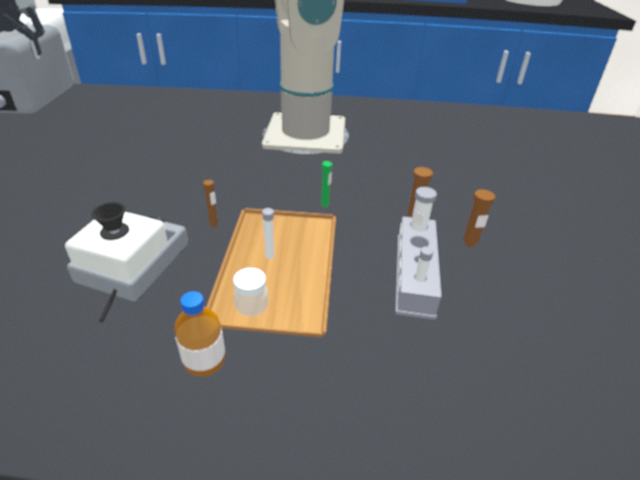

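View pics/top0.png

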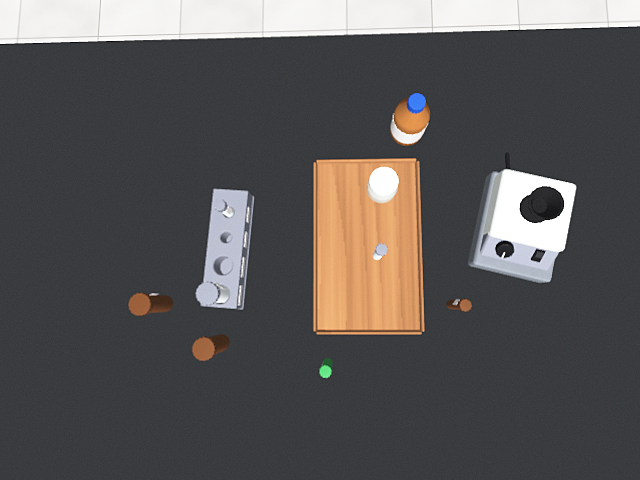

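View pics/wrist0.png

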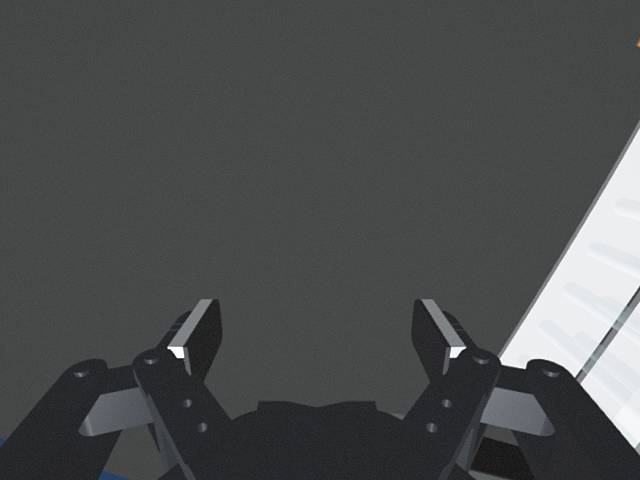

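Candidates for tube_slim in the top view: the white tube at (380,250) on the tray, the brown look-alike at (463,305), the green one at (326,370) and the rack's other tube at (223,207). I choose the white one on the tray. Candidates for tube_wide: the white tube in the rack at (210,293), and browns at (140,304) and (205,348). I choose the white one in the rack's end well.

```bash
python3 - <<'E'
from h import *
crop('top0',340,150,440,280,6) and crop('top0',180,180,270,320,5); crop('top0',460,150,590,290,5); crop('scene0',230,190,300,320,6);
E
python3 -c "
import cv2,numpy as np
a=[cv2.imread('pics/'+n) for n in ('top0_c340_150.png','top0_c180_180.png')]
for x in a: print(x.shape)"
```

```text
(780, 600, 3)
(700, 450, 3)
```

View pics/top0_c180_180.png

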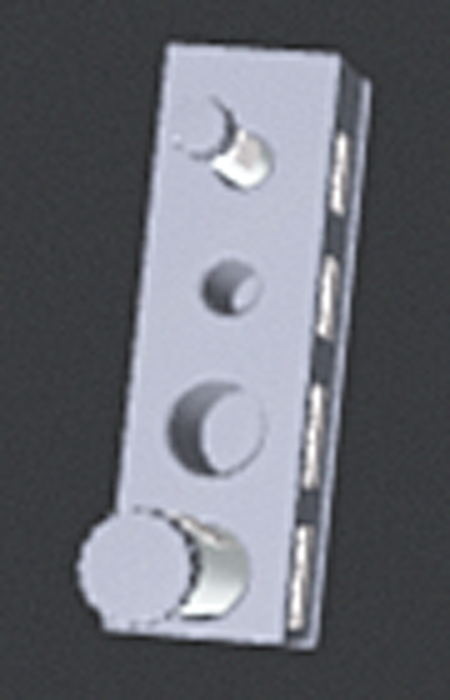

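View pics/top0_c460_150.png

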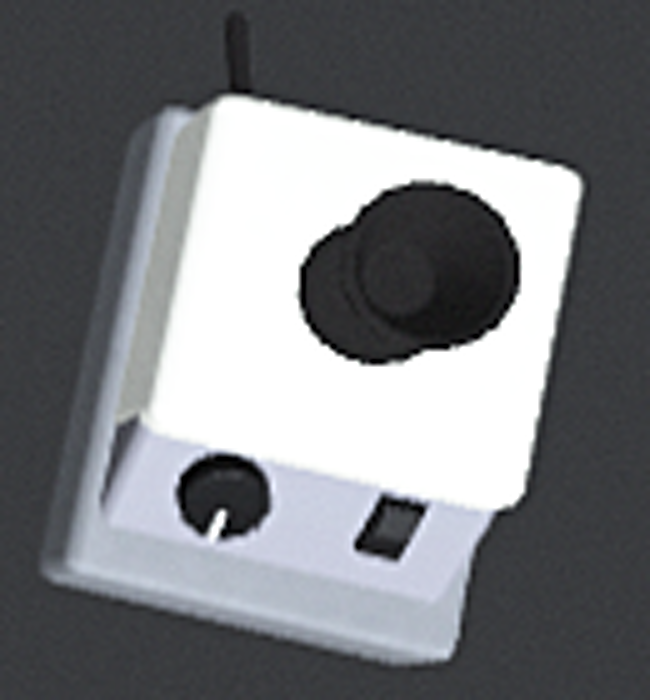

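```bash
python3 - <<'E'
from h import *
c=load('top0')['color'][220:280,345:415,::-1]
cv2.imwrite('pics/slimtop.png',cv2.resize(c,None,fx=8,fy=8,interpolation=cv2.INTER_CUBIC))
E
```

```text
(no output)
```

View pics/slimtop.png

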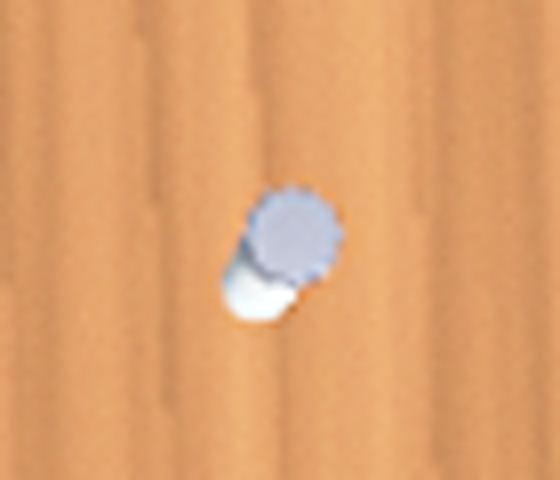

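```bash
python3 - <<'E'
from h import *
c=load('scene0')['color'][190:290,230:320,::-1]
cv2.imwrite('pics/slimsc.png',cv2.resize(c,None,fx=6,fy=6,interpolation=cv2.INTER_CUBIC))
E
```

```text
(no output)
```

View pics/slimsc.png

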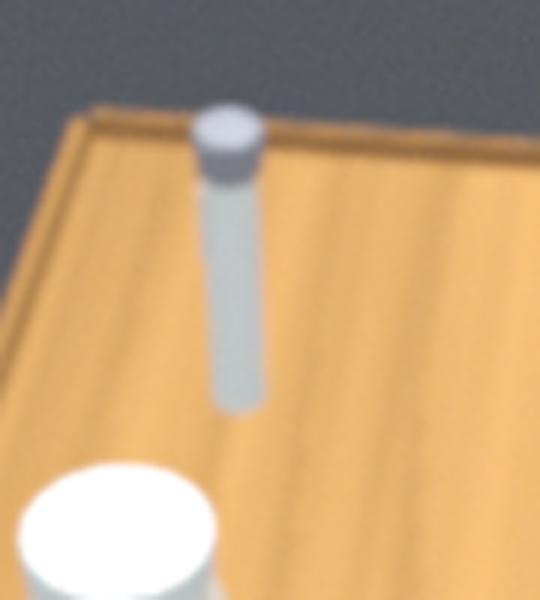

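```bash
python3 - <<'E'
from h import *
T=load('top0');S=load('scene0')
def p(x,y,x0,y0,s): return ((x+.5)/s-.5+x0,(y+.5)/s-.5+y0)
a=p(293,236,345,220,8); b=p(228,129,230,190,6)
A=atz(T,*a,105);B=atz(S,*b,105); print('slim',A.round(1),B.round(1))
# triangulate
def tri(l):
    M=np.zeros((3,3));v=np.zeros(3)
    for o,d in l:
        d=d/np.linalg.norm(d);P=np.eye(3)-np.outer(d,d);M+=P;v+=P@o
    return np.linalg.solve(M,v)
print('tri',tri([ray(T,*a),ray(S,*b)]).round(1))
C=[atz(T,*p(x,y,180,180,5),50) for x,y in ((168,45),(340,55),(285,642),(103,628))]
C=np.array(C)[:,:2]; print(C.round(1)); print([np.linalg.norm(C[i]-C[(i+1)%4]).round(1) for i in range(4)], C.mean(0).round(1))
ax=(C[0]+C[1]-C[2]-C[3]);yaw=np.arctan2(ax[1],ax[0]);print('yaw',yaw)
c=C.mean(0);u=np.array([np.cos(yaw),np.sin(yaw)])
for x in(-78,-30,18,62): print(x,(c+u*x).round(1))
for n,x,y,z in(('slimwell',231,287,50),('wide empty',217,428,50),('widecap',136,567,122),('other',203,127,106)): print(n,atz(T,*p(x,y,180,180,5),z).round(1))
for n,x,y,z in(('rim',437,265,130),('floor',397,279,106),('c',220,95,88),('c',583,170,88),('c',522,508,88),('c',145,425,88)): print(n,atz(T,*p(x,y,460,150,5),z).round(1))
c=S['color'][160:330,380:450,::-1]
cv2.imwrite('pics/racksc.png',cv2.resize(c,None,fx=5,fy=3.5,interpolation=cv2.INTER_CUBIC) if 0 else cv2.resize(c,None,fx=3.5,fy=3.5,interpolation=cv2.INTER_CUBIC))
c=S['color'][190:300,60:195,::-1]
cv2.imwrite('pics/mixsc.png',cv2.resize(c,None,fx=5,fy=5,interpolation=cv2.INTER_CUBIC))
E
```

```text
slim [526.2 -12.  105. ] [525.5 -11.  105. ]
tri [526.1 -11.5 105.4]
[[639.1 269.4]
 [634.8 209.6]
 [435.7 224.1]
 [440.5 285.4]]
[np.float64(59.9), np.float64(199.6), np.float64(61.5), np.float64(199.3)] [537.5 247.1]
yaw -0.07664258291815873
-78 [459.7 253.1]
-30 [507.6 249.4]
18 [555.5 245.7]
62 [599.3 242.3]
slimwell [554.8 245.3  50. ]
wide empty [506.9 248.8  50. ]
widecap [459.6 252.9 122. ]
other [598.3 240.7 106. ]
rim [ 590.8 -255.7  130. ]
floor [ 591.6 -254.2  106. ]
c [ 655.7 -210.4   88. ]
c [ 629.5 -321.5   88. ]
c [ 522.5 -295.2   88. ]
c [ 549.6 -181.6   88. ]
```

View pics/racksc.png

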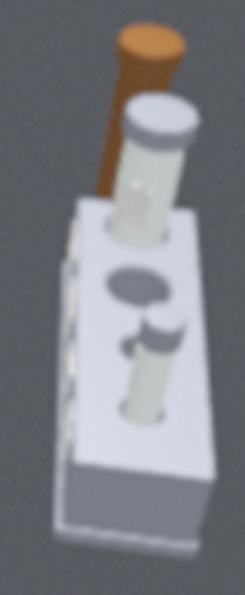

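View pics/mixsc.png

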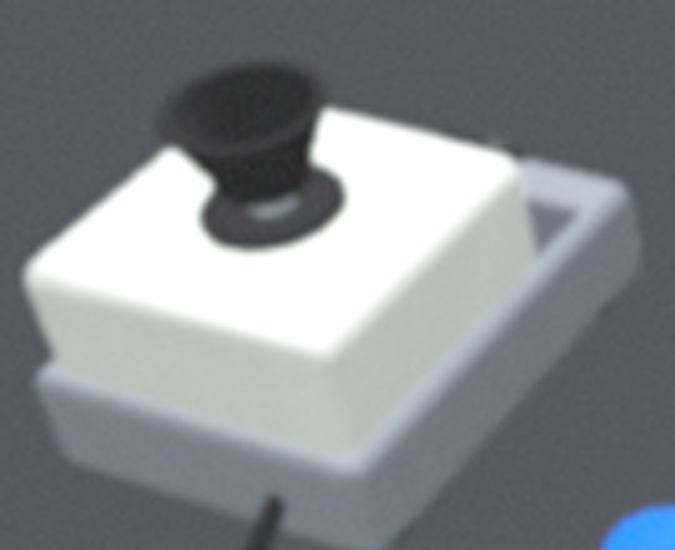

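```bash
python3 - <<'E'
from h import *
T=load('top0');S=load('scene0')
for n,x,y,z in(('brownA top',140,304,116),('brownB top',204,348,116),('brown slim top',466,305,100),('jar top',383.5,180,63),('bottle cap',417,102,125)): print(n,atz(T,x,y,z).round(1))
def p(x,y,x0,y0,s): return ((x+.5)/s-.5+x0,(y+.5)/s-.5+y0)
print('scene rim',atz(S,*p(243,103,60,190,5),130).round(1))
print('scene wide cap',atz(S,*p(162,111,380,160,3.5),122).round(1),'other cap',atz(S,*p(165,318,380,160,3.5),106).round(1),'wide empty',atz(S,*p(138,286,380,160,3.5),50).round(1))
print([atz(S,*p(x,y,380,160,3.5),50).round(1) for x,y in ((78,200),(195,210),(214,476),(76,463))])
E
```

```text
brownA top [443.4 357.5 116. ]
brownB top [377.8 256.4 116. ]
brown slim top [ 440.5 -138.7  100. ]
jar top [646.6 -21.6  63. ]
bottle cap [754.  -70.4 125. ]
scene rim [ 588.9 -254.   130. ]
scene wide cap [456.1 254.8 122. ] other cap [599.  243.6 106. ] wide empty [505.5 250.8  50. ]
[array([434.6, 225.7,  50. ]), array([435.8, 287.7,  50. ]), array([636. , 271.3,  50. ]), array([634.8, 211.6,  50. ])]
```

Request:
servo_tool:
  increments:
    - {"dx": 1.8, "dy": 3.6, "az": -0.06}
    - {"dx": 3.6, "dy": 7.2, "az": -0.12}
    - {"dx": 5.4, "dy": 10.8, "az": -0.18}
    - {"dx": 7.2, "dy": 14.4, "az": -0.24}
    - {"dx": 9, "dy": 18, "az": -0.3}
    - {"dx": 10.8, "dy": 21.6, "az": -0.36}
    - {"dx": 12.6, "dy": 25.2, "az": -0.435}
    - {"dx": 14.4, "dy": 28.8, "az": -0.435}

```text
invalid input at $.increments[0]: expected keys dx, dy, dz, ax, ay, az, claw
```

Request:
servo_tool:
  increments:
    - {"dx": 1.8, "dy": 3.6, "dz": 0, "ax": 0, "ay": 0, "az": -0.06, "claw": -1}
    - {"dx": 3.6, "dy": 7.2, "dz": 0, "ax": 0, "ay": 0, "az": -0.12, "claw": -1}
    - {"dx": 5.4, "dy": 10.8, "dz": 0, "ax": 0, "ay": 0, "az": -0.18, "claw": -1}
    - {"dx": 7.2, "dy": 14.4, "dz": 0, "ax": 0, "ay": 0, "az": -0.24, "claw": -1}
    - {"dx": 9, "dy": 18, "dz": 0, "ax": 0, "ay": 0, "az": -0.3, "claw": -1}
    - {"dx": 10.8, "dy": 21.6, "dz": 0, "ax": 0, "ay": 0, "az": -0.36, "claw": -1}
    - {"dx": 12.6, "dy": 25.2, "dz": 0, "ax": 0, "ay": 0, "az": -0.435, "claw": -1}
    - {"dx": 14.4, "dy": 28.8, "dz": 0, "ax": 0, "ay": 0, "az": -0.435, "claw": -1}

```text
clock: 0.82
eef_pos: [372.7, -318.7, 231.2]
tool_rot: [-1.571, -0.0, 3.062]
force: [0.1, -0.2, -0.8]
width: 85.3
```

Request:
servo_tool:
  increments:
    - {"dx": 1.9, "dy": 3.7, "dz": 0, "ax": 0, "ay": 0, "az": 0, "claw": -1}
    - {"dx": 3.8, "dy": 7.4, "dz": 0, "ax": 0, "ay": 0, "az": 0, "claw": -1}
    - {"dx": 5.7, "dy": 11.1, "dz": 0, "ax": 0, "ay": 0, "az": 0, "claw": -1}
    - {"dx": 7.6, "dy": 14.8, "dz": 0, "ax": 0, "ay": 0, "az": 0, "claw": -1}
    - {"dx": 9.5, "dy": 18.5, "dz": 0, "ax": 0, "ay": 0, "az": 0, "claw": -1}
    - {"dx": 11.4, "dy": 22.2, "dz": 0, "ax": 0, "ay": 0, "az": 0, "claw": -1}
    - {"dx": 13.3, "dy": 25.9, "dz": 0, "ax": 0, "ay": 0, "az": 0, "claw": -1}
    - {"dx": 15.2, "dy": 29.6, "dz": 0, "ax": 0, "ay": 0, "az": 0, "claw": -1}

```text
clock: 1.48
eef_pos: [524.7, -22.6, 231.3]
tool_rot: [-1.571, -0.0, 3.066]
force: [1.2, -0.7, 0.1]
width: 85.3
```

```bash
python3 - <<'E'
from h import *
W=grab('wrist','w1'); s=read_state(); print(s['eef_pos'],s['qpos'].round(2))
print(proj(W,[[526,-11.5,105],[526,-11.5,5],[526,-11.5,90]]))
E
```

```text
[529.22497343 -11.86363384 231.26287373] [-0.09  0.46  0.1   1.86 -0.07  0.83 -1.6 ]
[[303.06335451 230.73406266]
 [306.49114186 206.53820696]
 [303.71923822 226.10033951]]
```

View pics/w1.png

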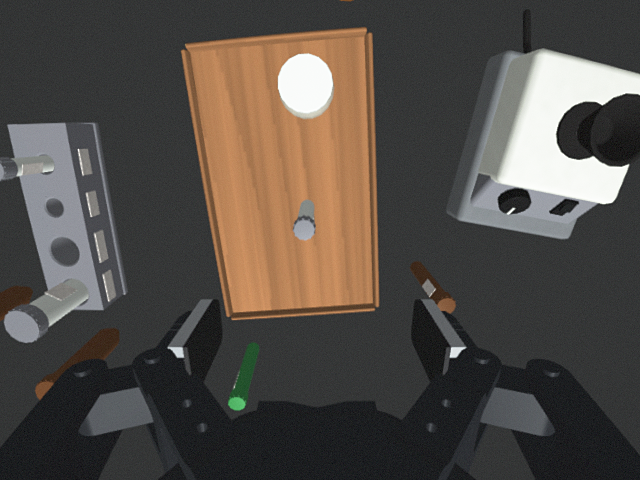

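Request:
servo_tool:
  increments:
    - {"dx": 0, "dy": 0, "dz": 0, "ax": 0, "ay": 0, "az": 0, "claw": -1}
    - {"dx": 0, "dy": 0, "dz": 0, "ax": 0, "ay": 0, "az": 0, "claw": -1}

```text
clock: 1.7
eef_pos: [524.0, -24.1, 230.9]
tool_rot: [-1.57, -0.001, 3.068]
force: [-0.1, -0.9, -1.1]
width: 85.5
```

```bash
python3 - <<'E'
from h import *
W=grab('wrist','w2'); s=read_state(); print(s['eef_pos'],s['tool_rot'],s['qd'].round(3))
print(proj(W,[[526,-11.5,105],[526,-11.5,5],[526,-11.5,90]]))
c=W['color'][170:250,260:360,::-1]
cv2.imwrite('pics/w2c.png',cv2.resize(c,None,fx=7,fy=7,interpolation=cv2.INTER_CUBIC))
E
```

```text
[523.61655146 -25.56708242 231.02610559] [-1.56975026e+00 -1.04511613e-03  3.06479701e+00] [ 0.026 -0.007  0.015  0.007 -0.001 -0.001 -0.002]
[[301.15317903 230.03513395]
 [305.03477342 205.90211103]
 [301.89617219 225.41165544]]
```

View pics/w2c.png

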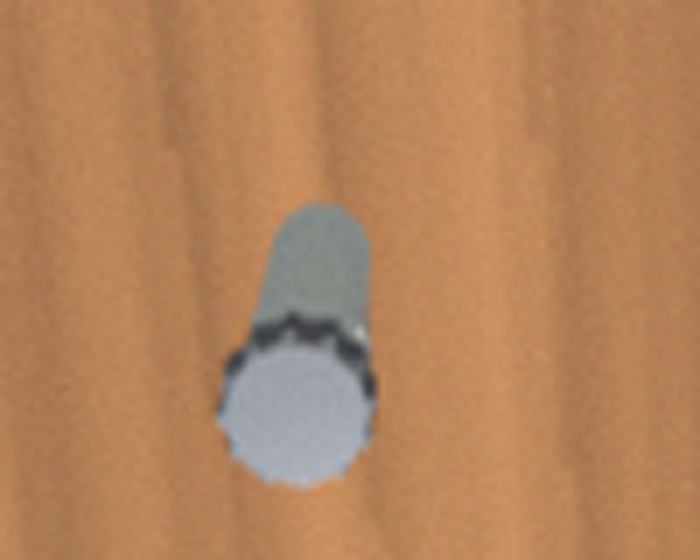

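Request:
servo_tool:
  increments:
    - {"dx": 0.22, "dy": 1.28, "dz": -3, "ax": 0, "ay": 0, "az": 0, "claw": -1}
    - {"dx": 0.22, "dy": 1.28, "dz": -6.5, "ax": 0, "ay": 0, "az": 0, "claw": -1}
    - {"dx": 0.22, "dy": 1.28, "dz": -10, "ax": 0, "ay": 0, "az": 0, "claw": -1}
    - {"dx": 0.22, "dy": 1.28, "dz": -13, "ax": 0, "ay": 0, "az": 0, "claw": -0.6}
    - {"dx": 0.22, "dy": 1.28, "dz": -15.3, "ax": 0, "ay": 0, "az": 0, "claw": -0.2}
    - {"dx": 0.22, "dy": 1.28, "dz": -15.3, "ax": 0, "ay": 0, "az": 0, "claw": 0}
    - {"dx": 0.22, "dy": 1.28, "dz": -15.3, "ax": 0, "ay": 0, "az": 0, "claw": 0.2}

```text
clock: 2.33
eef_pos: [525.3, -13.8, 77.8]
tool_rot: [-1.57, -0.003, 3.062]
force: [0.9, -0.2, 0.4]
width: 38.8
```

```bash
python3 - <<'E'
from h import *
W=grab('wrist','w3'); s=read_state(); print(s['eef_pos'],s['tool_rot'],s['width'])
print(proj(W,[[526.5,-12,105],[526,-11.5,5],s['eef_pos']]))
E
```

```text
[526.55851934 -13.422802    79.02776043] [-1.57013510e+00  3.33358423e-04  3.06297331e+00] 34.15146990484016
[[311.37161253 333.91607919]
 [312.69791446 251.58802986]
 [315.07737488 302.4741069 ]]
```

View pics/w3.png

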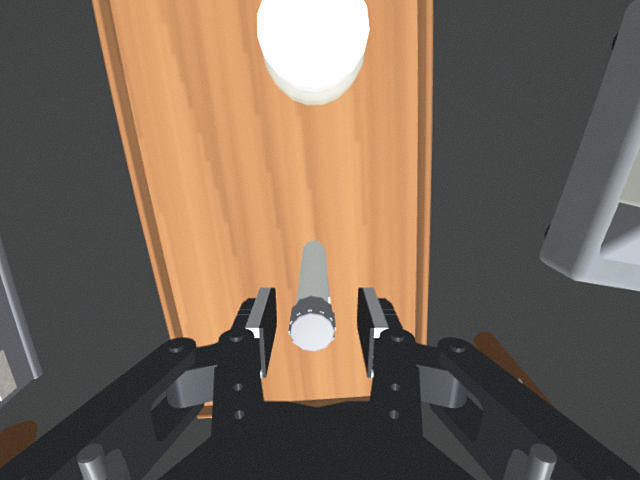

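The cap, at (313,332), sits between the pads at x≈270 and 362. Closing now.

Request:
servo_tool:
  increments:
    - {"dx": 0, "dy": 0, "dz": 0, "ax": 0, "ay": 0, "az": 0, "claw": 0.5}
    - {"dx": 0, "dy": 0, "dz": 0, "ax": 0, "ay": 0, "az": 0, "claw": 1}
    - {"dx": 0, "dy": 0, "dz": 0, "ax": 0, "ay": 0, "az": 0, "claw": 1}
    - {"dx": 0, "dy": 0, "dz": 0, "ax": 0, "ay": 0, "az": 0, "claw": 1}
    - {"dx": 0, "dy": 0, "dz": 0, "ax": 0, "ay": 0, "az": 0, "claw": 1}
    - {"dx": 0, "dy": 0, "dz": 0, "ax": 0, "ay": 0, "az": 0, "claw": 1}

```text
clock: 2.88
eef_pos: [528.0, -12.3, 80.2]
tool_rot: [-1.571, 0.004, 3.065]
force: [-0.9, -1.2, 7.9]
width: 16.0
```

```bash
python3 - <<'E'
from h import *
W=grab('wrist','w4'); s=read_state(); print(s['eef_pos'],s['tool_rot'],s['width'])
c=W['color'][230:390,220:410,::-1]
cv2.imwrite('pics/w4c.png',cv2.resize(c,None,fx=4,fy=3.7,interpolation=cv2.INTER_CUBIC))
E
```

```text
[528.05489917 -12.27748576  80.25048499] [-1.57063446  0.00408533  3.0651326 ] 16.241464529276676
```

View pics/w4c.png

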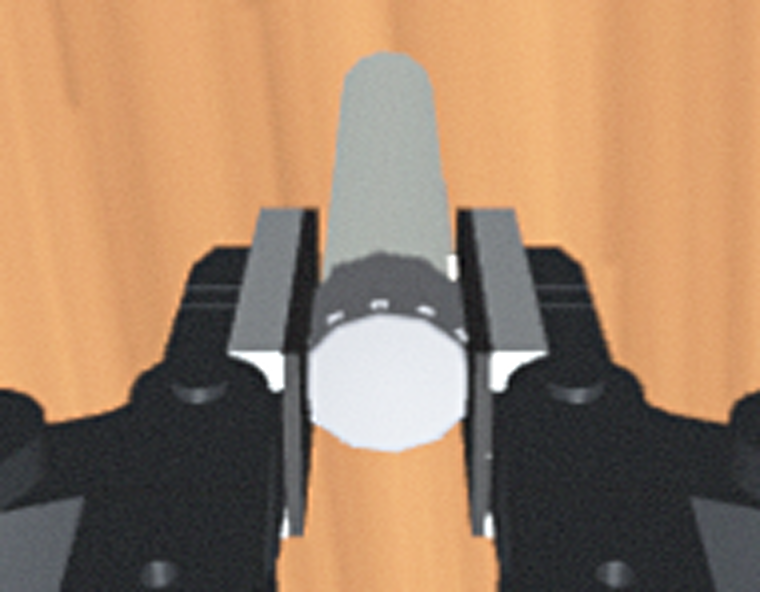

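Request:
servo_tool:
  increments:
    - {"dx": 0, "dy": 0, "dz": 1, "ax": 0, "ay": 0, "az": 0, "claw": 1}
    - {"dx": 0, "dy": 0, "dz": 3, "ax": 0, "ay": 0, "az": 0, "claw": 1}
    - {"dx": 0, "dy": 0, "dz": 6, "ax": 0, "ay": 0, "az": 0, "claw": 1}
    - {"dx": 0, "dy": 0, "dz": 9, "ax": 0, "ay": 0, "az": 0, "claw": 1}
    - {"dx": 0, "dy": 0, "dz": 10, "ax": 0, "ay": 0, "az": 0, "claw": 1}
    - {"dx": 0, "dy": 0, "dz": 10, "ax": 0, "ay": 0, "az": 0, "claw": 1}

```text
clock: 3.43
eef_pos: [528.5, -11.7, 181.8]
tool_rot: [-1.572, 0.007, 3.066]
force: [-0.0, -0.3, -0.3]
width: 16.2
```

```bash
python3 - <<'E'
from h import *
W=grab('wrist','w5'); S=grab('scene','s5');s=read_state(); print(s['eef_pos'],s['tool_rot'],s['width'],s['force'])
c=W['color'][180:390,220:410,::-1]; c=cv2.resize(c,None,fx=2.8,fy=2.8,interpolation=cv2.INTER_CUBIC)
cv2.imwrite('pics/w5c.png',c)
c=S['color'][90:290,200:350,::-1]
cv2.imwrite('pics/s5c.png',cv2.resize(c,None,fx=3,fy=3,interpolation=cv2.INTER_CUBIC))
p=s['eef_pos'];print(proj(S,[p,p-[0,0,73],p+[0,0,27]]),proj(W,[p,p-[0,0,73],p+[0,0,27]]))
E
```

```text
[526.16093317 -11.586006   178.4831451 ] [-1.57101747e+00  3.31365488e-04  3.06568403e+00] 15.965709415734644 [0.04461251 0.09148161 0.51565656]
[[265.53275157 172.69713137]
 [267.17757894 211.0421877 ]
 [264.87915996 157.25635667]] [[316.24934017 304.69026769]
 [316.42650134 254.80968798]
 [316.13861364 335.82121959]]
```

View pics/w5c.png

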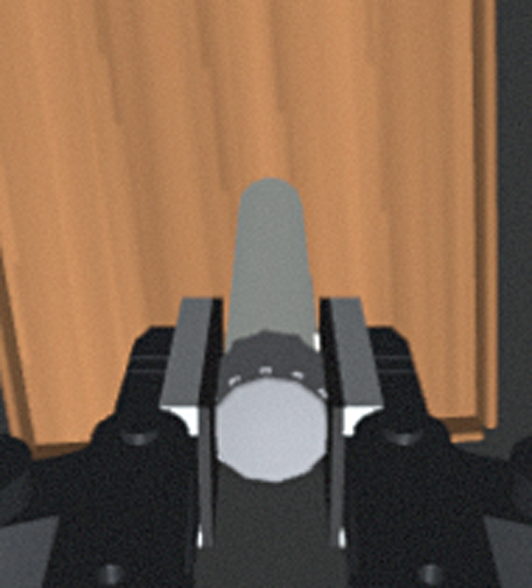

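View pics/s5c.png

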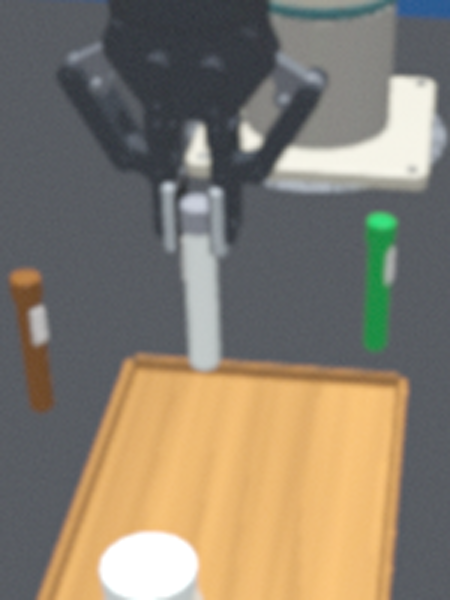

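Request:
servo_tool:
  increments:
    - {"dx": 0.4, "dy": 3.4, "dz": 0.5, "ax": 0, "ay": 0, "az": 0, "claw": 1}
    - {"dx": 0.8, "dy": 7.2, "dz": 0.5, "ax": 0, "ay": 0, "az": 0, "claw": 1}
    - {"dx": 1.2, "dy": 11, "dz": 0.5, "ax": 0, "ay": 0, "az": 0, "claw": 1}
    - {"dx": 1.6, "dy": 14.8, "dz": 0.5, "ax": 0, "ay": 0, "az": 0, "claw": 1}
    - {"dx": 2.0, "dy": 18.6, "dz": 0.5, "ax": 0, "ay": 0, "az": 0, "claw": 1}
    - {"dx": 2.4, "dy": 22.2, "dz": 0.5, "ax": 0, "ay": 0, "az": 0, "claw": 1}
    - {"dx": 2.8, "dy": 24.5, "dz": 0.5, "ax": 0, "ay": 0, "az": 0, "claw": 1}
    - {"dx": 2.8, "dy": 25.7, "dz": 0, "ax": 0, "ay": 0, "az": 0, "claw": 1}

```text
clock: 4.2
eef_pos: [553.7, 250.0, 176.7]
tool_rot: [-1.572, -0.001, 3.071]
force: [-0.3, -0.7, 0.1]
width: 16.1
```

Request:
servo_tool:
  increments:
    - {"dx": 0, "dy": 0, "dz": -0.5, "ax": 0, "ay": 0, "az": 0, "claw": 1}
    - {"dx": 0, "dy": 0, "dz": -1, "ax": 0, "ay": 0, "az": 0, "claw": 1}
    - {"dx": 0, "dy": 0, "dz": -2, "ax": 0, "ay": 0, "az": 0, "claw": 1}
    - {"dx": 0, "dy": 0, "dz": -2.5, "ax": 0, "ay": 0, "az": 0, "claw": 1}
    - {"dx": 0, "dy": 0, "dz": -3, "ax": 0, "ay": 0, "az": 0, "claw": 1}
    - {"dx": 0, "dy": 0, "dz": -3, "ax": 0, "ay": 0, "az": 0, "claw": 1}
    - {"dx": 0, "dy": 0, "dz": -3, "ax": 0, "ay": 0, "az": 0, "claw": 1}
    - {"dx": 0, "dy": 0, "dz": -3, "ax": 0, "ay": 0, "az": 0, "claw": 1}

```text
clock: 4.87
eef_pos: [554.8, 244.8, 148.6]
tool_rot: [-1.571, 0.001, 3.065]
force: [-0.2, 0.7, 0.3]
width: 16.3
```

```bash
python3 - <<'E'
from h import *
W=grab('wrist','w6'); S=grab('scene','s6');s=read_state(); print(s['eef_pos'],s['tool_rot'],s['width'],s['force'])
c=W['color'][130:390,160:460,::-1]; c=cv2.resize(c,None,fx=2.6,fy=2.3,interpolation=cv2.INTER_CUBIC)
c=cv2.resize(W['color'][130:390,160:460,::-1],None,fx=2.3,fy=2.3,interpolation=cv2.INTER_CUBIC)
cv2.imwrite('pics/w6c.png',c)
c=S['color'][110:330,360:480,::-1]
cv2.imwrite('pics/s6c.png',cv2.resize(c,None,fx=2.7,fy=2.7,interpolation=cv2.INTER_CUBIC))
E
```

```text
[554.80364093 245.1841055  148.78017211] [-1.57126498e+00  7.98451446e-04  3.06514133e+00] 16.417822902735487 [-0.41256876 -0.21009026 -0.17869808]
```

View pics/w6c.png

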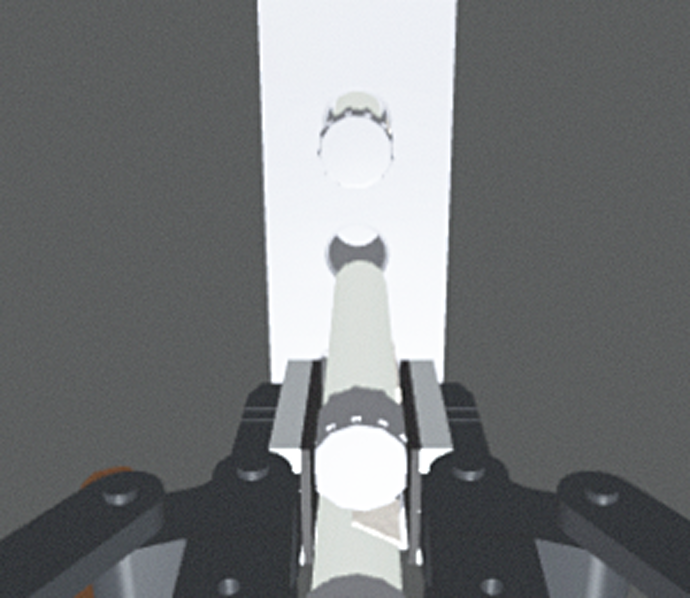

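View pics/s6c.png

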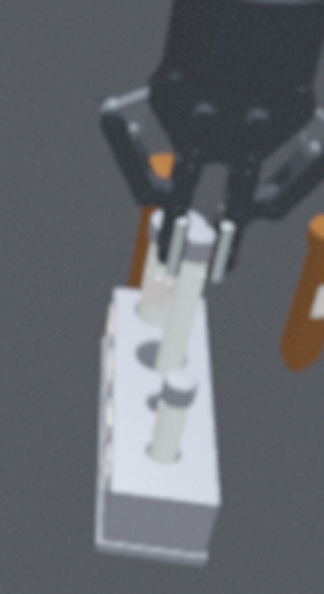

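```bash
python3 - <<'E'
from h import *
W=load('w6')
def p(x,y): return ((x+.5)/2.3-.5+160,(y+.5)/2.3-.5+130)
print('well L,R,top',[atz(W,*p(*q),50).round(1) for q in((327,255),(388,255),(357.5,226))])
print('othercap',atz(W,*p(356,151),106).round(1))
print('tubecap',atz(W,*p(361,466),148.8+27).round(1),atz(W,*p(361,466),148.8+25).round(1))
for z in(75,76.5,73):print('foot far edge',atz(W,*p(361,262),z).round(1))
E
```

```text
well L,R,top [array([556.2, 255.7,  50. ]), array([554.7, 235.5,  50. ]), array([565.4, 244.9,  50. ])]
othercap [599.8 242.3 106. ]
tubecap [556.5 244.4 175.8] [555.2 244.5 173.8]
foot far edge [561.1 244.   75. ]
foot far edge [561.6 244.   76.5]
foot far edge [560.4 244.1  73. ]
```

Request:
servo_tool:
  increments:
    - {"dx": 0.06, "dy": 0.1, "dz": -0.8, "ax": 0, "ay": 0, "az": 0, "claw": 1}
    - {"dx": 0.06, "dy": 0.1, "dz": -1.6, "ax": 0, "ay": 0, "az": 0, "claw": 1}
    - {"dx": 0.06, "dy": 0.1, "dz": -2.2, "ax": 0, "ay": 0, "az": 0, "claw": 1}
    - {"dx": 0.06, "dy": 0.1, "dz": -2.7, "ax": 0, "ay": 0, "az": 0, "claw": 1}
    - {"dx": 0.06, "dy": 0.1, "dz": -3.2, "ax": 0, "ay": 0, "az": 0, "claw": 1}
    - {"dx": 0.06, "dy": 0.1, "dz": -3.6, "ax": 0, "ay": 0, "az": 0, "claw": 1}
    - {"dx": 0.06, "dy": 0.1, "dz": -3.6, "ax": 0, "ay": 0, "az": 0, "claw": 1}

```text
clock: 5.55
eef_pos: [554.6, 245.9, 111.2]
tool_rot: [-1.57, -0.001, 3.065]
force: [0.3, -0.1, -1.4]
width: 16.2
```

```bash
python3 - <<'E'
from h import *
W=grab('wrist','w7');s=read_state(); print(s['eef_pos'],s['tool_rot'],s['width'],s['force'])
c=cv2.resize(W['color'][130:390,160:460,::-1],None,fx=2.3,fy=2.3,interpolation=cv2.INTER_CUBIC)
cv2.imwrite('pics/w7c.png',c)
E
```

```text
[554.80084979 246.0257076  111.68689211] [-1.57021734e+00 -7.88239077e-04  3.06537329e+00] 16.17316045954462 [-0.11658277 -0.9352283   0.02144249]
```

View pics/w7c.png

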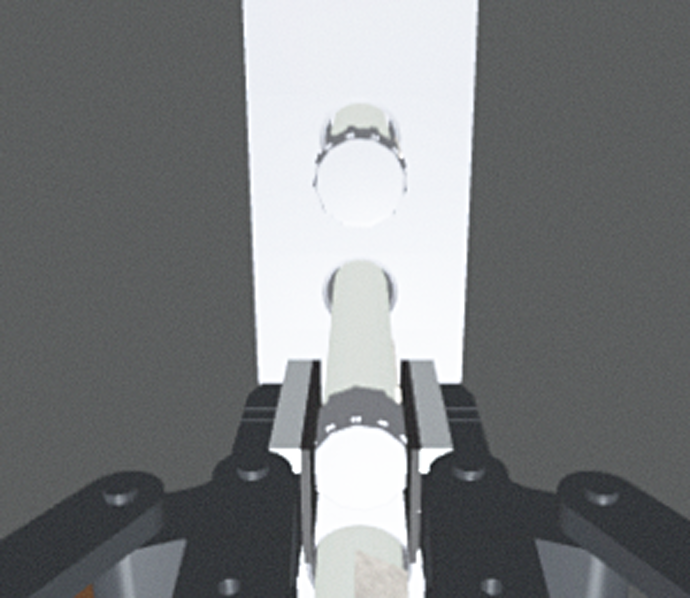

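The foot at (361,265) is in the well mouth and centred, with no side force. Continuing down.

Request:
servo_tool:
  increments:
    - {"dx": 0, "dy": 0, "dz": -0.6, "ax": 0, "ay": 0, "az": 0, "claw": 1}
    - {"dx": 0, "dy": 0, "dz": -1.2, "ax": 0, "ay": 0, "az": 0, "claw": 1}
    - {"dx": 0, "dy": 0, "dz": -1.8, "ax": 0, "ay": 0, "az": 0, "claw": 1}
    - {"dx": 0, "dy": 0, "dz": -2.3, "ax": 0, "ay": 0, "az": 0, "claw": 1}
    - {"dx": 0, "dy": 0, "dz": -2.7, "ax": 0, "ay": 0, "az": 0, "claw": 1}
    - {"dx": 0, "dy": 0, "dz": -2.9, "ax": 0, "ay": 0, "az": 0, "claw": 1}
    - {"dx": 0, "dy": 0, "dz": -3.0, "ax": 0, "ay": 0, "az": 0, "claw": 1}
    - {"dx": 0, "dy": 0, "dz": -3.1, "ax": 0, "ay": 0, "az": 0, "claw": 1}

```text
clock: 6.27
eef_pos: [555.1, 246.2, 81.3]
tool_rot: [-1.571, 0.0, 3.065]
force: [-0.0, -1.3, 6.6]
width: 16.1
```

Request:
servo_tool:
  increments:
    - {"dx": 0, "dy": 0, "dz": 0, "ax": 0, "ay": 0, "az": 0, "claw": 1}

```text
clock: 6.35
eef_pos: [555.2, 246.2, 81.5]
tool_rot: [-1.571, 0.0, 3.065]
force: [0.3, -0.5, 0.1]
width: 16.3
```

Request:
servo_tool:
  increments:
    - {"dx": 0, "dy": 0, "dz": 0, "ax": 0, "ay": 0, "az": 0, "claw": 0.5}
    - {"dx": 0, "dy": 0, "dz": 0, "ax": 0, "ay": 0, "az": 0, "claw": 0}
    - {"dx": 0, "dy": 0, "dz": 0, "ax": 0, "ay": 0, "az": 0, "claw": -0.3}
    - {"dx": 0, "dy": 0, "dz": 0, "ax": 0, "ay": 0, "az": 0, "claw": -0.3}
    - {"dx": 0, "dy": 0, "dz": 0, "ax": 0, "ay": 0, "az": 0, "claw": -0.3}
    - {"dx": 0, "dy": 0, "dz": 0, "ax": 0, "ay": 0, "az": 0, "claw": -0.3}

```text
clock: 6.85
eef_pos: [555.0, 246.2, 81.3]
tool_rot: [-1.571, 0.0, 3.065]
force: [0.0, -0.2, -0.2]
width: 55.4
```

Request:
servo_tool:
  increments:
    - {"dx": 0, "dy": 0, "dz": 1, "ax": 0, "ay": 0, "az": 0, "claw": -0.5}
    - {"dx": 0, "dy": 0, "dz": 3, "ax": 0, "ay": 0, "az": 0, "claw": -0.5}
    - {"dx": 0, "dy": 0, "dz": 6, "ax": 0, "ay": 0, "az": 0, "claw": -0.5}
    - {"dx": 0, "dy": 0, "dz": 9, "ax": 0, "ay": 0, "az": 0, "claw": -0.5}
    - {"dx": 0, "dy": 0, "dz": 10, "ax": 0, "ay": 0, "az": 0, "claw": -0.5}
    - {"dx": 0, "dy": 0, "dz": 10, "ax": 0, "ay": 0, "az": 0, "claw": -0.5}
    - {"dx": 0, "dy": 0, "dz": 10, "ax": 0, "ay": 0, "az": 0, "claw": -0.5}

```text
clock: 7.43
eef_pos: [555.0, 246.3, 181.8]
tool_rot: [-1.571, 0.001, 3.065]
force: [-0.2, 0.2, 0.6]
width: 64.1
```

```bash
python3 - <<'E'
from h import *
W=grab('wrist','w8'); S=grab('scene','s8');s=read_state(); print(s['eef_pos'],s['tool_rot'],s['width'],s['force'])
c=S['color'][110:330,360:480,::-1]
cv2.imwrite('pics/s8c.png',cv2.resize(c,None,fx=2.7,fy=2.7,interpolation=cv2.INTER_CUBIC))
E
```

```text
[554.00481591 245.81113435 180.01981957] [-1.56955885e+00 -2.29492338e-03  3.06545738e+00] 64.25797471451997 [ 0.27076861  0.23525952 -0.23549984]
```

View pics/w8.png

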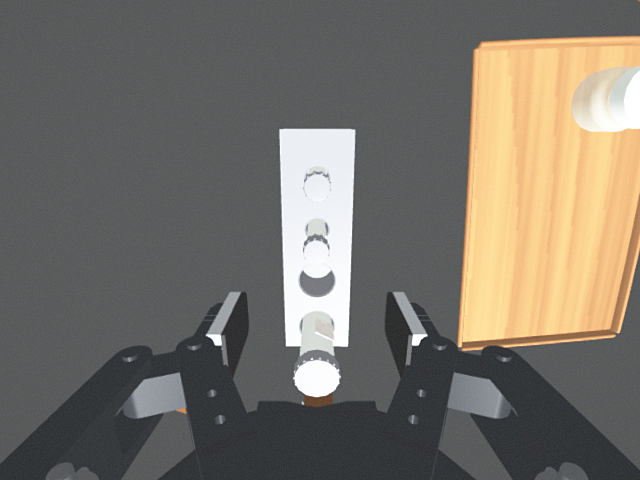

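View pics/s8c.png

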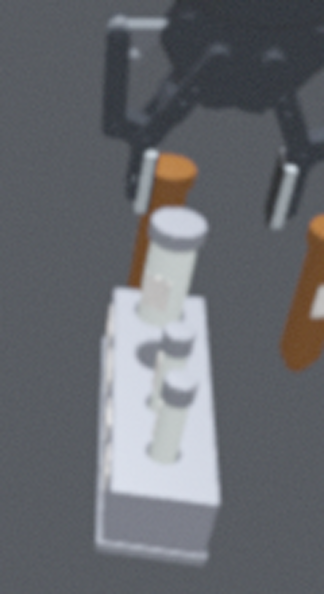

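```bash
python3 - <<'E'
from h import *
W=load('w8')
c=cv2.resize(W['color'][150:410,250:390,::-1],None,fx=3,fy=3,interpolation=cv2.INTER_CUBIC)[:600]
cv2.imwrite('pics/w8c.png',cv2.resize(W['color'][160:410,250:390,::-1],None,fx=2.4,fy=2.4,interpolation=cv2.INTER_CUBIC))
print(proj(W,[[555.4,245.6,106],[599.3,242.3,106],[459.7,253,122]]),atz(W,317,377.5,122),atz(W,317,254,106),atz(W,317,185,106))
E
```

```text
[[317.14744495 250.7155412 ]
 [317.13935391 187.72867326]
 [316.90465698 379.13694722]] [461.19081249 252.81631215 122.        ] [552.97397575 245.88633405 106.        ] [601.10032833 242.25641076 106.        ]
```

View pics/w8c.png

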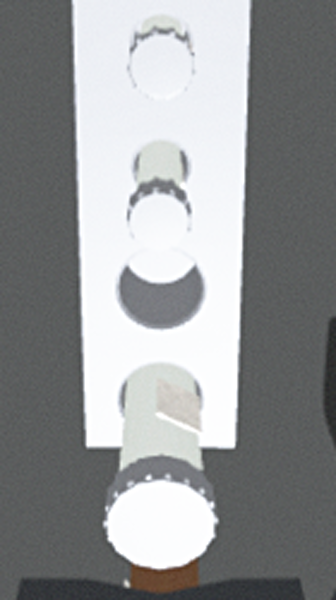

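Request:
servo_tool:
  increments:
    - {"dx": -3, "dy": 0.2, "dz": 0, "ax": 0, "ay": 0, "az": 0, "claw": -0.6}
    - {"dx": -6.5, "dy": 0.5, "dz": 0, "ax": 0, "ay": 0, "az": 0, "claw": -0.6}
    - {"dx": -9, "dy": 0.7, "dz": 0, "ax": 0, "ay": 0, "az": 0, "claw": -0.6}
    - {"dx": -9.45, "dy": 0.7, "dz": 0, "ax": 0, "ay": 0, "az": 0, "claw": -0.6}
    - {"dx": -9.45, "dy": 0.7, "dz": 0, "ax": 0, "ay": 0, "az": 0, "claw": -0.6}
    - {"dx": -9.45, "dy": 0.7, "dz": -2, "ax": 0, "ay": 0, "az": 0, "claw": -0.6}
    - {"dx": -9.45, "dy": 0.7, "dz": -4, "ax": 0, "ay": 0, "az": 0, "claw": -0.6}
    - {"dx": -9.45, "dy": 0.7, "dz": -5, "ax": 0, "ay": 0, "az": 0, "claw": -0.6}

```text
clock: 8.2
eef_pos: [460.9, 252.3, 129.0]
tool_rot: [-1.569, -0.001, 3.064]
force: [0.3, 0.3, -0.7]
width: 68.3
```

```bash
python3 - <<'E'
from h import *
W=grab('wrist','w9');s=read_state(); print(s['eef_pos'],s['tool_rot'],s['width'],s['force'])
E
```

```text
[459.94795065 251.83570066 127.83072828] [-1.56733389 -0.00370259  3.06442773] 68.3432162749513 [ 0.21409726 -0.47195645 -0.89566741]
```

View pics/w9.png

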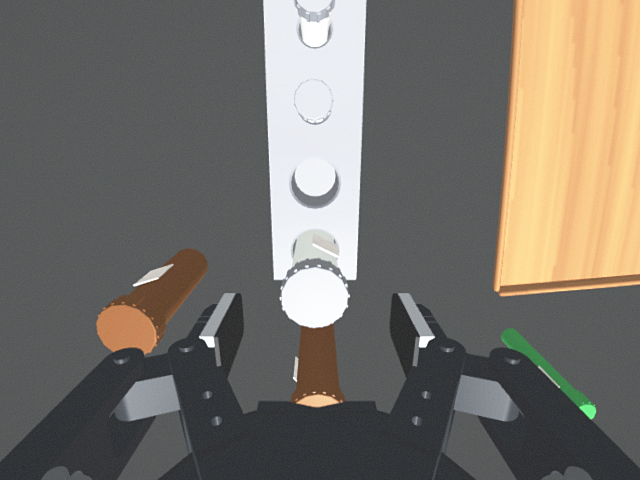

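Request:
servo_tool:
  increments:
    - {"dx": 0, "dy": 0, "dz": -1.5, "ax": 0, "ay": 0, "az": 0, "claw": -0.3}
    - {"dx": 0, "dy": 0, "dz": -3, "ax": 0, "ay": 0, "az": 0, "claw": -0.3}
    - {"dx": 0, "dy": 0, "dz": -4.5, "ax": 0, "ay": 0, "az": 0, "claw": -0.3}
    - {"dx": 0, "dy": 0, "dz": -5.6, "ax": 0, "ay": 0, "az": 0, "claw": -0.3}
    - {"dx": 0, "dy": 0, "dz": -6.2, "ax": 0, "ay": 0, "az": 0, "claw": -0.3}
    - {"dx": 0, "dy": 0, "dz": -6.2, "ax": 0, "ay": 0, "az": 0, "claw": -0.3}
    - {"dx": 0, "dy": 0, "dz": -6.2, "ax": 0, "ay": 0, "az": 0, "claw": -0.1}

```text
clock: 8.83
eef_pos: [460.9, 253.2, 69.4]
tool_rot: [-1.571, 0.0, 3.065]
force: [0.4, 0.1, -0.7]
width: 47.2
```

```bash
python3 - <<'E'
from h import *
W=grab('wrist','w10');s=read_state(); print(s['eef_pos'],s['tool_rot'],s['width'],s['force'])
print(proj(W,[s['eef_pos']+[0,0,53]]))
E
```

```text
[461.15036304 253.31415867  69.77858894] [-1.57122446e+00  8.18349622e-04  3.06512947e+00] 46.88553132964194 [-0.34627374  0.07757664 -0.2388192 ]
[[315.19338874 381.29449371]]
```

View pics/w10.png

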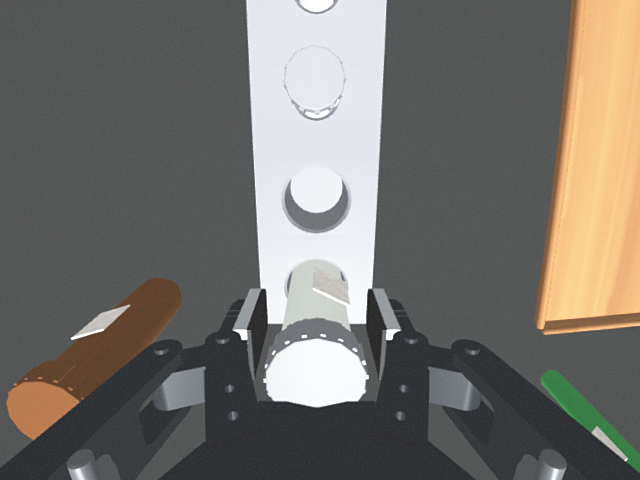

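The wide tube's cap, centre about (317,380), matches the predicted (315,381) and sits between the pads. Closing.

Request:
servo_tool:
  increments:
    - {"dx": 0, "dy": 0, "dz": 0, "ax": 0, "ay": 0, "az": 0, "claw": 0.2}
    - {"dx": 0, "dy": 0, "dz": 0, "ax": 0, "ay": 0, "az": 0, "claw": 0.6}
    - {"dx": 0, "dy": 0, "dz": 0, "ax": 0, "ay": 0, "az": 0, "claw": 1}
    - {"dx": 0, "dy": 0, "dz": 0, "ax": 0, "ay": 0, "az": 0, "claw": 1}
    - {"dx": 0, "dy": 0, "dz": 0, "ax": 0, "ay": 0, "az": 0, "claw": 1}
    - {"dx": 0, "dy": 0, "dz": 0, "ax": 0, "ay": 0, "az": 0, "claw": 1}

```text
clock: 9.38
eef_pos: [461.4, 253.5, 70.2]
tool_rot: [-1.572, 0.002, 3.065]
force: [0.4, 0.1, 5.8]
width: 29.6
```

Request:
servo_tool:
  increments:
    - {"dx": 0, "dy": 0, "dz": 0.6, "ax": 0, "ay": 0, "az": 0, "claw": 1}
    - {"dx": 0, "dy": 0, "dz": 1.5, "ax": 0, "ay": 0, "az": 0, "claw": 1}
    - {"dx": 0, "dy": 0, "dz": 3, "ax": 0, "ay": 0, "az": 0, "claw": 1}
    - {"dx": 0, "dy": 0, "dz": 4.5, "ax": 0, "ay": 0, "az": 0, "claw": 1}
    - {"dx": 0, "dy": 0, "dz": 7.5, "ax": 0, "ay": 0, "az": 0, "claw": 1}
    - {"dx": 0, "dy": 0, "dz": 11, "ax": 0, "ay": 0, "az": 0, "claw": 1}
    - {"dx": 0, "dy": 0, "dz": 14, "ax": 0, "ay": 0, "az": 0, "claw": 1}
    - {"dx": 0, "dy": 0, "dz": 17, "ax": 0, "ay": 0, "az": 0, "claw": 1}

```text
clock: 10.05
eef_pos: [460.2, 253.0, 241.6]
tool_rot: [-1.571, 0.0, 3.065]
force: [1.2, 0.7, -0.0]
width: 29.3
```

Request:
servo_tool:
  increments:
    - {"dx": 0, "dy": 0, "dz": 1, "ax": 0, "ay": 0, "az": 0, "claw": 1}
    - {"dx": 0, "dy": 0, "dz": 1, "ax": 0, "ay": 0, "az": 0, "claw": 1}
    - {"dx": 0, "dy": 0, "dz": 1, "ax": 0, "ay": 0, "az": 0, "claw": 1}

```text
clock: 10.3
eef_pos: [460.2, 253.1, 249.4]
tool_rot: [-1.571, 0.0, 3.066]
force: [-0.7, 0.4, -0.9]
width: 29.6
```

```bash
python3 - <<'E'
from h import *
W=grab('wrist','w11');S=grab('scene','s11');s=read_state(); print(s['eef_pos'],s['tool_rot'],s['width'],s['force'])
c=S['color'][60:330,340:500,::-1]
cv2.imwrite('pics/s11c.png',cv2.resize(c,None,fx=2.2,fy=2.2,interpolation=cv2.INTER_CUBIC))
p=s['eef_pos'];print(proj(W,[p+[0,0,53],p-[0,0,63]]),proj(S,[p-[0,0,63.5]]))
E
```

```text
[459.39230205 252.63695459 247.79011325] [-1.56890833e+00 -2.66986917e-03  3.06549921e+00] 29.301900577591827 [-0.58284034  0.4377704  -0.72184576]
[[317.3119553  379.38995656]
 [316.96773348 257.80192791]] [[431.69660592 160.13268683]]
```

View pics/w11.png

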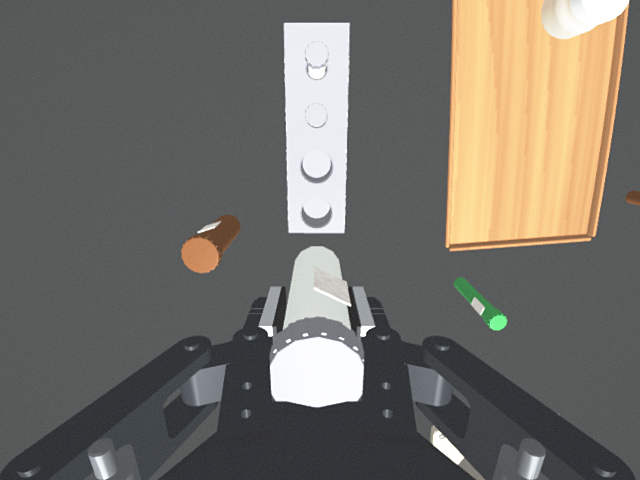

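View pics/s11c.png

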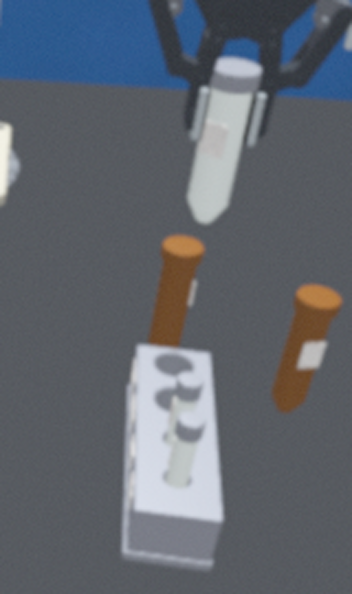

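Request:
servo_tool:
  increments:
    - {"dx": 0.9, "dy": -3.4, "dz": 0, "ax": 0, "ay": 0, "az": 0, "claw": 1}
    - {"dx": 1.8, "dy": -7, "dz": 0, "ax": 0, "ay": 0, "az": 0, "claw": 1}
    - {"dx": 2.7, "dy": -10.7, "dz": 0, "ax": 0, "ay": 0, "az": 0, "claw": 1}
    - {"dx": 3.6, "dy": -14.4, "dz": 0, "ax": 0, "ay": 0, "az": 0, "claw": 1}
    - {"dx": 4.5, "dy": -18.1, "dz": 0, "ax": 0, "ay": 0, "az": 0, "claw": 1}
    - {"dx": 5.4, "dy": -21.8, "dz": 0, "ax": 0, "ay": 0, "az": 0, "claw": 1}
    - {"dx": 6.3, "dy": -25.5, "dz": 0, "ax": 0, "ay": 0, "az": 0, "claw": 1}
    - {"dx": 7.2, "dy": -29.2, "dz": 0, "ax": 0, "ay": 0, "az": 0, "claw": 1}

```text
clock: 11.07
eef_pos: [531.5, -40.6, 247.4]
tool_rot: [-1.571, -0.004, 3.065]
force: [1.2, 0.2, -0.7]
width: 29.7
```

Request:
servo_tool:
  increments:
    - {"dx": 0.9, "dy": -3.7, "dz": 0, "ax": 0, "ay": 0, "az": 0, "claw": 1}
    - {"dx": 1.8, "dy": -7.4, "dz": 0, "ax": 0, "ay": 0, "az": 0, "claw": 1}
    - {"dx": 2.7, "dy": -11, "dz": 0, "ax": 0, "ay": 0, "az": 0, "claw": 1}
    - {"dx": 3.6, "dy": -14.6, "dz": 0, "ax": 0, "ay": 0, "az": 0, "claw": 1}
    - {"dx": 4.4, "dy": -17, "dz": 0, "ax": 0, "ay": 0, "az": 0, "claw": 1}
    - {"dx": 4.4, "dy": -17, "dz": 0, "ax": 0, "ay": 0, "az": 0, "claw": 1}
    - {"dx": 4.4, "dy": -17, "dz": 0, "ax": 0, "ay": 0, "az": 0, "claw": 1}
    - {"dx": 4.4, "dy": -17, "dz": 0, "ax": 0, "ay": 0, "az": 0, "claw": 1}

```text
clock: 11.73
eef_pos: [575.7, -207.5, 247.4]
tool_rot: [-1.573, -0.004, 3.066]
force: [0.9, 0.3, -0.2]
width: 29.3
```

```bash
python3 - <<'E'
from h import *
W=grab('wrist','w12');S=grab('scene','s12');s=read_state(); print(s['eef_pos'],s['tool_rot'],s['width'],s['force'],s['qpos'].round(2))
c=S['color'][60:300,40:240,::-1]
cv2.imwrite('pics/s12c.png',cv2.resize(c,None,fx=2.5,fy=2.5,interpolation=cv2.INTER_CUBIC))
p=s['eef_pos'];print(proj(W,[p+[0,0,53],p-[0,0,64],[591,-255,106],[591,-255,130]]),proj(S,[p-[0,0,64],[591,-255,130]]))
E
```

```text
[ 576.22127794 -206.67443291  248.34628058] [-1.57236863e+00 -1.92817856e-03  3.06771987e+00] 29.29927597277153 [ 0.45085945  0.33546906 -0.73363144] [ 0.19  0.56  0.18  1.61 -0.12  0.98 -1.24]
[[312.93287824 382.1414962 ]
 [315.08789576 256.5678545 ]
 [369.58072495 205.20342927]
 [374.09929577 211.30128065]] [[132.40878271 177.95611252]
 [107.01704065 210.89922676]]
```

View pics/w12.png

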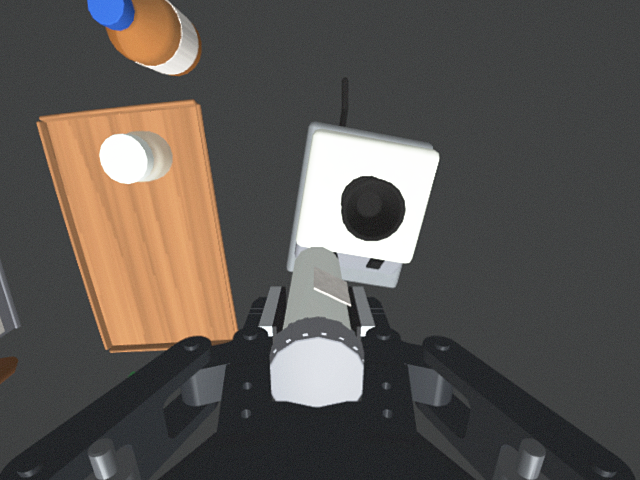

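View pics/s12c.png

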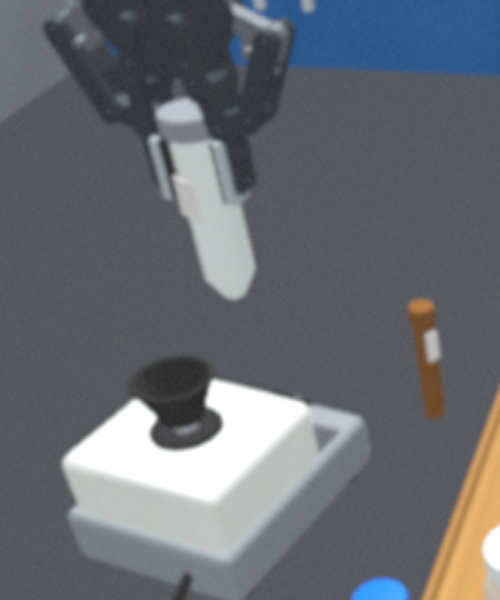

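Request:
servo_tool:
  increments:
    - {"dx": 0.8, "dy": -2.5, "dz": 0, "ax": 0, "ay": 0, "az": 0, "claw": 1}
    - {"dx": 1.54, "dy": -4.8, "dz": 0, "ax": 0, "ay": 0, "az": 0, "claw": 1}
    - {"dx": 1.54, "dy": -4.8, "dz": 0, "ax": 0, "ay": 0, "az": 0, "claw": 1}
    - {"dx": 1.54, "dy": -4.8, "dz": -1, "ax": 0, "ay": 0, "az": 0, "claw": 1}
    - {"dx": 1.54, "dy": -4.8, "dz": -2.5, "ax": 0, "ay": 0, "az": 0, "claw": 1}
    - {"dx": 1.54, "dy": -4.8, "dz": -4, "ax": 0, "ay": 0, "az": 0, "claw": 1}
    - {"dx": 1.54, "dy": -4.8, "dz": -5, "ax": 0, "ay": 0, "az": 0, "claw": 1}
    - {"dx": 1.54, "dy": -4.8, "dz": -5, "ax": 0, "ay": 0, "az": 0, "claw": 1}

```text
clock: 12.5
eef_pos: [590.4, -253.9, 196.3]
tool_rot: [-1.574, -0.005, 3.068]
force: [-0.0, -0.0, -0.5]
width: 29.5
```

Request:
servo_tool:
  increments:
    - {"dx": 0, "dy": 0, "dz": 0, "ax": 0, "ay": 0, "az": 0, "claw": 1}
    - {"dx": 0, "dy": 0, "dz": 0, "ax": 0, "ay": 0, "az": 0, "claw": 1}

```text
clock: 12.67
eef_pos: [592.5, -256.3, 199.9]
tool_rot: [-1.571, 0.001, 3.066]
force: [-0.2, -0.6, -1.3]
width: 29.6
```

```bash
python3 - <<'E'
from h import *
W=grab('wrist','w13');S=grab('scene','s13');s=read_state(); print(s['eef_pos'],s['tool_rot'],s['width'],s['force'])
c=S['color'][120:260,50:190,::-1]
cv2.imwrite('pics/s13c.png',cv2.resize(c,None,fx=4,fy=4,interpolation=cv2.INTER_CUBIC))
c=W['color'][190:340,230:400,::-1]
cv2.imwrite('pics/w13c.png',cv2.resize(c,None,fx=4,fy=4,interpolation=cv2.INTER_CUBIC))
p=s['eef_pos'];print(proj(W,[p-[0,0,64],[591,-255,130]]),proj(S,[p-[0,0,64],[591,-255,130]]))
E
```

```text
[ 592.57852169 -256.86406648  200.30072318] [-1.57030831e+00  1.74947853e-03  3.06559989e+00] 28.989064024105268 [ 0.25753677 -0.03438354 -0.23337901]
[[316.96816673 257.17436992]
 [314.41046198 256.30413311]] [[104.42063733 208.07549885]
 [107.01704065 210.89922676]]
```

View pics/w13c.png

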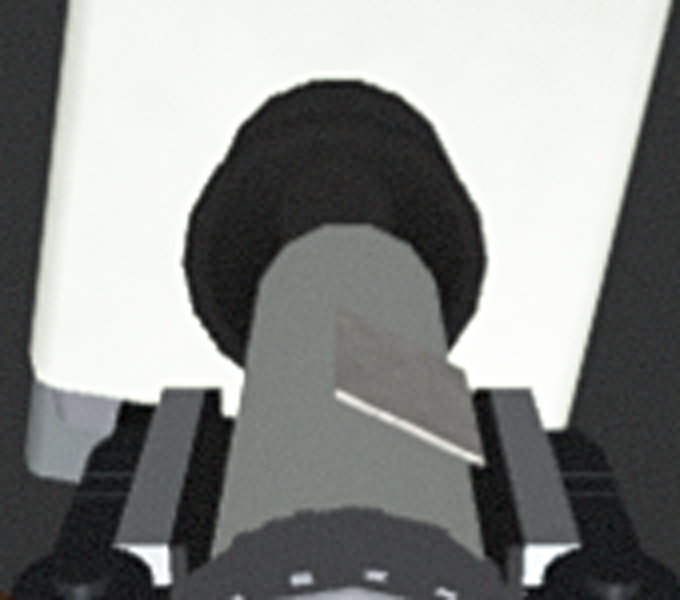

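View pics/s13c.png

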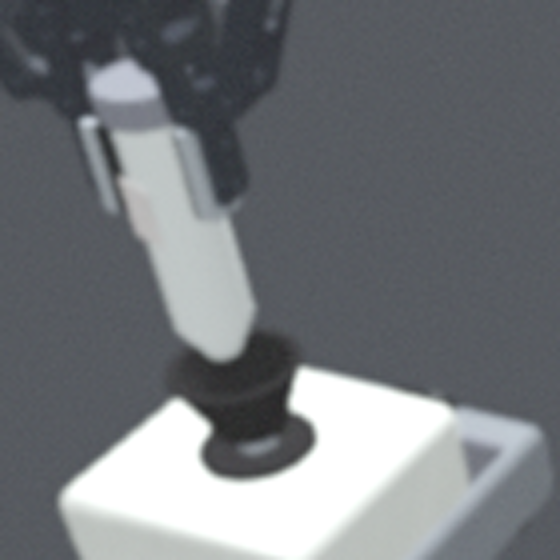

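```bash
python3 - <<'E'
from h import *
W=load('w13');S=load('s13')
f=lambda x,y:((x+.5)/4-.5+230,(y+.5)/4-.5+190)
print([atz(W,*f(*q),130).round(1) for q in((336,80),(185,262),(487,258))])
g=lambda x,y:((x+.5)/4-.5+50,(y+.5)/4-.5+120)
print([atz(S,*g(*q),130).round(1) for q in((166,378),(303,355),(234,366))])
E
```

```text
[array([ 623.5, -257. ,  130. ]), array([ 593.8, -228.8,  130. ]), array([ 590.7, -280.3,  130. ])]
[array([ 602.3, -276. ,  130. ]), array([ 580.9, -228.9,  130. ]), array([ 591.4, -253. ,  130. ])]
```

Request:
servo_tool:
  increments:
    - {"dx": -0.07, "dy": 0.15, "dz": -0.4, "ax": 0, "ay": 0, "az": 0, "claw": 1}
    - {"dx": -0.07, "dy": 0.15, "dz": -0.9, "ax": 0, "ay": 0, "az": 0, "claw": 1}
    - {"dx": -0.07, "dy": 0.15, "dz": -1.4, "ax": 0, "ay": 0, "az": 0, "claw": 1}
    - {"dx": -0.07, "dy": 0.15, "dz": -1.9, "ax": 0, "ay": 0, "az": 0, "claw": 1}
    - {"dx": -0.07, "dy": 0.15, "dz": -2.3, "ax": 0, "ay": 0, "az": 0, "claw": 1}
    - {"dx": -0.07, "dy": 0.15, "dz": -2.6, "ax": 0, "ay": 0, "az": 0, "claw": 1}
    - {"dx": -0.07, "dy": 0.15, "dz": -2.6, "ax": 0, "ay": 0, "az": 0, "claw": 1}
    - {"dx": -0.07, "dy": 0.15, "dz": -2.6, "ax": 0, "ay": 0, "az": 0, "claw": 1}

```text
clock: 13.43
eef_pos: [591.2, -255.3, 173.0]
tool_rot: [-1.571, -0.0, 3.065]
force: [0.1, 0.2, 0.3]
width: 29.2
```

Request:
servo_tool:
  increments:
    - {"dx": 0, "dy": 0, "dz": -0.1, "ax": 0, "ay": 0, "az": 0, "claw": 1}
    - {"dx": 0, "dy": 0, "dz": -0.2, "ax": 0, "ay": 0, "az": 0, "claw": 1}
    - {"dx": 0, "dy": 0, "dz": -0.3, "ax": 0, "ay": 0, "az": 0, "claw": 1}
    - {"dx": 0, "dy": 0, "dz": -0.3, "ax": 0, "ay": 0, "az": 0, "claw": 1}

```text
clock: 13.77
eef_pos: [591.4, -255.3, 170.4]
tool_rot: [-1.571, 0.0, 3.065]
force: [0.8, -0.1, -0.1]
width: 29.3
```

```bash
python3 - <<'E'
from h import *
W=grab('wrist','w14');S=grab('scene','s14');s=read_state(); print(s['eef_pos'],s['tool_rot'],s['width'],s['force'])
c=S['color'][120:260,50:190,::-1]
cv2.imwrite('pics/s14c.png',cv2.resize(c,None,fx=4,fy=4,interpolation=cv2.INTER_CUBIC))
c=W['color'][190:340,230:400,::-1]
cv2.imwrite('pics/w14c.png',cv2.resize(c,None,fx=4,fy=4,interpolation=cv2.INTER_CUBIC))
E
```

```text
[ 591.32512426 -255.33807722  170.38475601] [-1.57074460e+00  2.05619343e-04  3.06535335e+00] 29.49100331484617 [0.09957402 0.83343581 0.492707  ]
```

View pics/w14c.png

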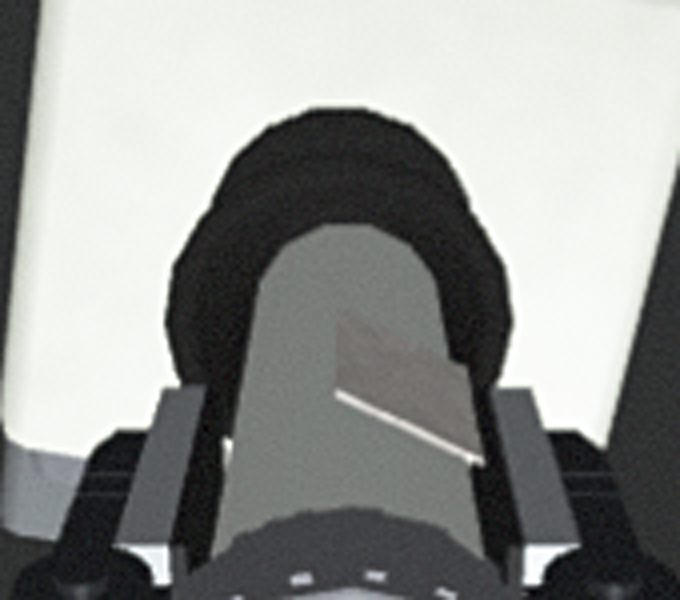

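View pics/s14c.png

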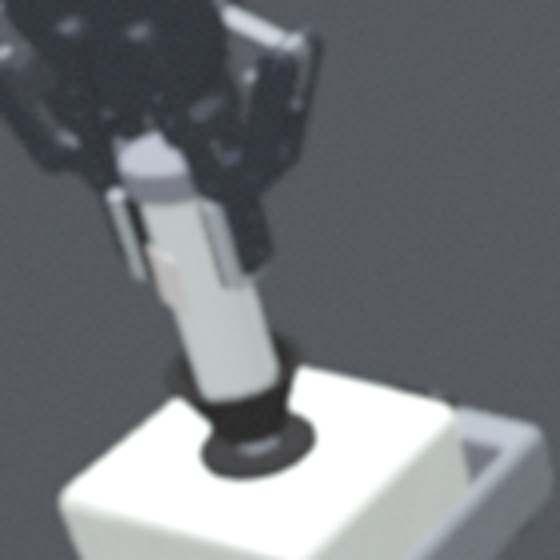

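Request:
servo_tool:
  increments:
    - {"dx": 0, "dy": 0.08, "dz": -0.1, "ax": 0, "ay": 0, "az": 0, "claw": 1}
    - {"dx": 0, "dy": 0.08, "dz": -0.2, "ax": 0, "ay": 0, "az": 0, "claw": 1}
    - {"dx": 0, "dy": 0.08, "dz": -0.3, "ax": 0, "ay": 0, "az": 0, "claw": 1}
    - {"dx": 0, "dy": 0.08, "dz": -0.3, "ax": 0, "ay": 0, "az": 0, "claw": 1}
    - {"dx": 0, "dy": 0.08, "dz": -0.3, "ax": 0, "ay": 0, "az": 0, "claw": 1}

```text
clock: 14.28
eef_pos: [591.5, -255.1, 167.8]
tool_rot: [-1.57, 0.001, 3.065]
force: [0.3, -2.1, 4.6]
width: 29.2
```

Request:
servo_tool:
  increments:
    - {"dx": 0, "dy": 0, "dz": -0.1, "ax": 0, "ay": 0, "az": 0, "claw": 1}
    - {"dx": 0, "dy": 0, "dz": -0.2, "ax": 0, "ay": 0, "az": 0, "claw": 1}
    - {"dx": 0, "dy": 0, "dz": -0.2, "ax": 0, "ay": 0, "az": 0, "claw": 1}
    - {"dx": 0, "dy": 0, "dz": -0.2, "ax": 0, "ay": 0, "az": 0, "claw": 1}

```text
clock: 14.62
eef_pos: [591.6, -255.0, 165.7]
tool_rot: [-1.57, 0.001, 3.065]
force: [-0.4, -0.9, 5.8]
width: 29.3
```

Request:
servo_tool:
  increments:
    - {"dx": 0, "dy": 0, "dz": -0.1, "ax": 0, "ay": 0, "az": 0, "claw": 1}
    - {"dx": 0, "dy": 0, "dz": -0.2, "ax": 0, "ay": 0, "az": 0, "claw": 1}
    - {"dx": 0, "dy": 0, "dz": -0.2, "ax": 0, "ay": 0, "az": 0, "claw": 1}
    - {"dx": 0, "dy": 0, "dz": -0.2, "ax": 0, "ay": 0, "az": 0, "claw": 1}

```text
clock: 14.95
eef_pos: [592.0, -255.0, 164.2]
tool_rot: [-1.57, 0.002, 3.065]
force: [-1.1, -1.5, 7.0]
width: 29.1
```

Request:
servo_tool:
  increments:
    - {"dx": 0, "dy": 0, "dz": -0.1, "ax": 0, "ay": 0, "az": 0, "claw": 1}
    - {"dx": 0, "dy": 0, "dz": -0.1, "ax": 0, "ay": 0, "az": 0, "claw": 1}
    - {"dx": 0, "dy": 0, "dz": -0.1, "ax": 0, "ay": 0, "az": 0, "claw": 1}

```text
clock: 15.2
eef_pos: [592.7, -255.1, 164.1]
tool_rot: [-1.57, 0.004, 3.065]
force: [-0.6, -1.4, 12.1]
width: 29.5
```

Request:
servo_tool:
  increments:
    - {"dx": 0, "dy": 0, "dz": -0.04, "ax": 0, "ay": 0, "az": 0, "claw": 1}
    - {"dx": 0, "dy": 0, "dz": -0.08, "ax": 0, "ay": 0, "az": 0, "claw": 1}
    - {"dx": 0, "dy": 0, "dz": -0.08, "ax": 0, "ay": 0, "az": 0, "claw": 1}
    - {"dx": 0, "dy": 0, "dz": -0.08, "ax": 0, "ay": 0, "az": 0, "claw": 1}

```text
clock: 15.53
eef_pos: [593.3, -255.2, 164.0]
tool_rot: [-1.57, 0.005, 3.065]
force: [-1.3, 0.0, 14.2]
width: 29.5
```

Request:
servo_tool:
  increments:
    - {"dx": 0, "dy": 0, "dz": 0, "ax": 0, "ay": 0, "az": 0, "claw": 1}
    - {"dx": 0, "dy": 0, "dz": 0, "ax": 0, "ay": 0, "az": 0, "claw": 1}
    - {"dx": 0, "dy": 0, "dz": 0, "ax": 0, "ay": 0, "az": 0, "claw": 1}
    - {"dx": 0, "dy": 0, "dz": 0, "ax": 0, "ay": 0, "az": 0, "claw": 1}

```text
clock: 15.87
eef_pos: [593.2, -255.2, 164.0]
tool_rot: [-1.57, 0.005, 3.065]
force: [-0.6, -0.5, 15.5]
width: 29.6
```

```bash
python3 - <<'E'
from h import *
W=grab('wrist','w15');S=grab('scene','s15');s=read_state(); print(s['clock'],s['eef_pos'],s['tool_rot'],s['width'],s['force'])
c=S['color'][120:260,50:190,::-1]
cv2.imwrite('pics/s15c.png',cv2.resize(c,None,fx=4,fy=4,interpolation=cv2.INTER_CUBIC))
cv2.imwrite('pics/s15r.png',cv2.resize(S['color'][190:330,380:460,::-1],None,fx=4,fy=4,interpolation=cv2.INTER_CUBIC))
E
```

```text
15.9667 [ 593.21727507 -255.15463039  164.04504086] [-1.56959202  0.00506159  3.06542179] 29.73065301637508 [-0.09460939 -0.42309216 14.13683326]
```

View pics/s15c.png

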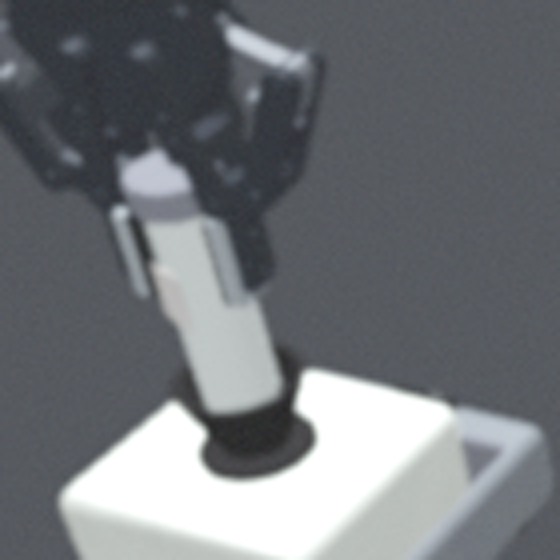

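View pics/w15.png

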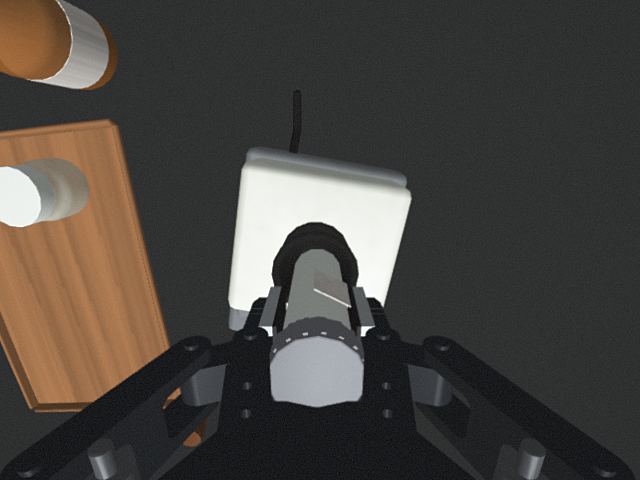

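View pics/s15r.png

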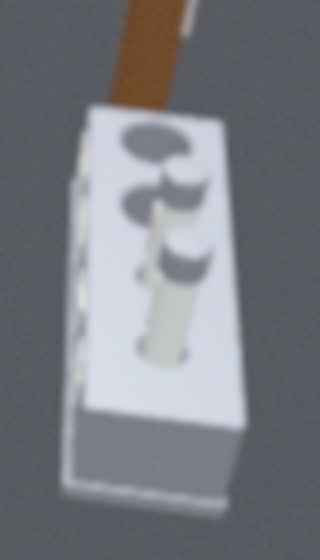

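```bash
python3 -c "
from cell import *
print(finish_job()); s=read_state(); print(s['clock'],s['eef_pos'],s['force'],s['width'])"
```

```text
the job is handed in; nothing more can be done
None
the job is handed in; nothing more can be done
```

I put the slim tube back in its well and let go of it. Then I pressed the mixer cup down onto its stop with the wide tube, still gripped, and handed the job in at about 16 s. The interface gives no verdict.

**Slim tube:** Before the release, the fingers stopped at 81.3 mm, which is the height expected with the tube's underside on the well floor. After the release, its cap appeared within about 1 pixel of where a fully seated tube should be.

**Wide tube on the cup:**
- **Stop reached:** the push rose gently, as the spring should, to 7 N. It then jumped to 12 N with no further travel, at about 6 mm of cup travel.
- **Last check:** the upward force was steady at about 14–15 N, the tool was within 0.01 rad of vertical, and the grip opening was 29.7 mm. The fingertips were about 40 mm above the cup rim. The cup looked lowered and the tube upright in the picture.
- **Not measured:** I could not read the cup's travel directly, so I judged the stop from the force and height. While pressing, the tool drifted about 2 mm in x, well inside the 10 mm allowed.

**Measurement disagreements:** the cameras differed by about 2 mm on the rack and cup positions. I went by the top and wrist cameras, and both fits went in without side force. The other slim tube, the jar and the bottle appeared undisturbed in the pictures.

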